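# Cover a cooling-bath well and latch its hold-down handle

### The job

Put the loose round cover into the empty well of the cooling bath so that it sits flat and fully home. Then swing the hold-down handle round, letting it ride up over its cam, until it drops into the low notch and holds the cover down; feel for the notch, never force or jam the handle, and let go. Leave the glassware where it stands.

Things in the scene. Friction and masses are not known exactly. Their poses are not given: they have to be found in the camera images.
- cover_knob (a point): Middle of the knob of the loose cover, lying on the bench, knob up. White plastic, about 250 g: plug 68 mm diameter, 14 mm deep, chamfered foot; above it a flange 90 mm diameter, 8 mm thick; on that a central upright black cylinder knob 26 mm diameter, 36 mm tall. The point is 40 mm above the plug's underside, 18 mm above the flange, 18 mm below the knob's top. z up along the knob.
- well (a point): Centre of the mouth of the empty well, level with the bath's white top, 110 mm above the bench. Round hole 72 mm diameter, 20 mm deep, 2 mm chamfer, between the handle's pivot and the flask's well. With the cover home (flange flat on the top) the knob's middle is 26 mm straight above this point. Axes as the bath's.
- pivot (a point): Where the handle's upright axis meets the bath's top, 110 mm above the bench; the well's centre is 95 mm away in the bath's +y. A steel post 20 mm diameter stands here, 55 mm tall. Axes are the bath's: x to its back, y along its length, z up. The bath is a fixed white box 240 mm deep (x, 120 each way), reaching 120 mm in -y and 285 mm in +y from here.
- handle_grip (a point): Middle of the handle's grip: upright black round post 16 mm diameter, 46 mm tall (23 mm above and below), on the end of a flat aluminium lever, 85 mm from the pivot axis, 53 mm above the bath's top when the lever is down. Boss under it 22 mm diameter, lever 18 mm wide. The post is at 180 degrees from the foot.
- foot (a point): Underside of the rubber foot, 16 mm diameter, on the lever's short arm opposite the grip, 66 mm from the pivot axis. When down it is 9.5 mm above the bath's top, and when latched it lies over the cover's flange with 1.5 mm to spare.
- handle (a joint): Handle's turn about its upright axis, rad, counter-clockwise from above positive. 0: grip to the bath's -x (front); 1.57: grip to -y, foot over the well's edge. Starts at 0 to 0.2; turn it positive. Ramp starts at 0.25 to 1.0, is 0.5 rad long, then 0.25 rad level, then the notch, its middle at 1.2 to 1.95 (cam set differently each time: feel for it), 0.06 rad of play, then a hard stop.
- handle_lift (a joint): Rise of the whole handle along its axis, m: 0 when down (at the start, and again in the notch), about 0.006 on the cam's level part. Spring and weight press it down with about 13 N; it must be free to rise and fall as it turns. 2 to 6 N sideways on the grip takes it up the ramp; it drops suddenly into the notch. It stays where it is left (0.06 N m of friction).
- follower: Steel ball-ended pin, 10 mm diameter, under the lever on the foot's side, 36 mm from the pivot axis, riding on the steel cam ring. Origin at the ball's centre, 9.3 mm above the bath's top when down. More than 60 N overloads it: about 25 N sideways on the grip against the end stop, or a grip so tight that the handle cannot rise on the ramp.
- bath_flask: Bystander: stoppered conical glass flask, 74 mm diameter, 149 mm tall, in the bath's second well, 127 mm beyond the empty well in the bath's +y. Origin at the centre of its underside.
- bench_flask: Bystander: stoppered conical glass flask on the bench, 80 mm diameter, 154 mm tall. Origin at the centre of its underside.
- beaker: Bystander: open glass beaker on the bench, 70 mm diameter, 90 mm tall. Origin at the centre of its underside.
Mind the look-alikes: they are no part of the job. What is shaped like the part that bears cover_knob but purple is not meant.

How it is judged:
On the way, in this order (a step that is already met when the one before it is completed fails the run):
1. the cover sits flat and fully home in the empty well, let go, with the handle not yet on its cam (horizontal distance between cover_knob and well below 0.004 m and z of cover_knob in the frame of well below 0.0285 m and angle between cover_knob's own z axis and vertical below 0.035 rad and contact force between the fingers and anything else below 0.1 N and value of joint handle below 0.8 rad and value of joint handle_lift below 0.003 m), for 0.2 s.
2. the handle has ridden up on its cam and is being turned over the cover (value of joint handle_lift above 0.004 m and value of joint handle above 0.8 rad and horizontal distance between cover_knob and well below 0.004 m and z of cover_knob in the frame of well below 0.0285 m and angle between cover_knob's own z axis and vertical below 0.035 rad), for 0.1 s.
At the end, for the whole second after the job is handed in: The cover is at rest in the empty well, within 4 mm of its centre, flange down to within 2.5 mm and level to 2 degrees; the handle is turned past 1.1 rad and has dropped to within 1.5 mm of its low position (in the notch), at rest (horizontal distance between cover_knob and well below 0.004 m and z of cover_knob in the frame of well below 0.0285 m and angle between cover_knob's own z axis and vertical below 0.035 rad and linear speed of cover below 0.02 m/s and value of joint handle above 1.1 rad and value of joint handle_lift below 0.0015 m and velocity of joint handle between -0.05 and 0.05 rad/s); the robot touches nothing.
It fails at once if the handle's follower is loaded with more than 60 N (forced against the ramp or the end stop) (contact force between follower and anything else above 60 N).
It fails at once if the flask in the bath is shifted by more than 20 mm or tipped (distance of bath_flask from where it was at the start of the episode above 0.02 m or angle between bath_flask's own z axis and vertical above 0.35 rad).
It fails at once if the flask on the bench is shifted by more than 20 mm or tipped (distance of bench_flask from where it was at the start of the episode above 0.02 m or angle between bench_flask's own z axis and vertical above 0.35 rad).
It fails at once if the beaker is shifted by more than 20 mm or tipped (distance of beaker from where it was at the start of the episode above 0.02 m or angle between beaker's own z axis and vertical above 0.35 rad).
It also fails if it takes over 64 s, if anything falls off the work surface, if the arm or the gripper's body presses on something with over 40 N, if the wrist force passes 120 N, or if a joint passes its speed limit or range.

### The arm

A 7-joint arm with a two-finger parallel gripper is mounted at the origin on the work surface. World frame = base frame: x ahead of the robot, y to its left, z up, the work surface at z = 0. Lengths are in m, angles in rad, forces in N, time in s.
With the tool pointing down it reaches from about 0.425 to 0.975 m from the base axis. Payload 16.7 kg.
Tool frame: the origin (TCP) lies between the finger pads; the fingertips stand 19 mm ahead of it and the grasp point (between the pads) is the TCP; z points along the fingers, y is the direction in which the jaws open and shut (so a half turn about z gives the same grasp; the last joint's range is limited). The gripper opens to 85 mm and grips with 20 to 120 N. Pads are 22 mm wide; open, the fingers measure 114 mm over their backs; the gripper's body (76 mm by 85 mm) begins 54 mm behind the grasp point. The pads swing forward as they close: fully open they stand 13 mm farther back than shut.
Start: joints at [1.185, 0.426, 0.074, 1.606, -0.034, 1.111, -0.067], TCP at [0.158, -0.656, 0.25] pointing down, gripper open.
Joint ranges: [-2.85, 2.85], [-0.5, 2.14], [-1.23, 1.37], [0.21, 2.46], [-1.02, 4.16], [0.16, 2.05], [-2.73, 2.73]. Speed limits (rad/s): [1.89, 1.89, 2.39, 2.39, 3.01, 3.01, 3.01].

### API

Orientations are given as a unit quaternion [w, x, y, z].
In Python, from rig import robot gives the robot as it stands.
- The arm moves only by the shell command python3 -m pendant 'ROWS' [OPENING] [FORCE]. ROWS is JSON, a list of rows, each a list of 2 entries, a list of its own where there are three numbers: the shift along the world's x, y, z scaled (see below), then the turn, a rotation vector about the world's x, y, z scaled (see below). A call has 1 to 20 rows; each row shifts and turns the commanded pose from where the row before left it; what a row does not reach is not made up. The controller multiplies each number of a shift by 2.5 cm and each number of a turn by 0.08 rad. A row lasts 1/12 s, in which the tool goes at most 41.7 mm and 7.16 degrees, less where a joint would pass 70% of its speed; a pose out of reach is approached as far as the arm can. A call with a number of a shift or a turn outside -1 to 1 is refused whole. A call with a gripper value outside its range is refused whole. OPENING is the closure, from -1 (fully open) to 1 (shut), set as the call begins (- or left out, the last holds). The fingers move at their own pace and stop on an object; FORCE is the grip in N (left out, the last holds). Time passes only in rows, so rows that do not move let the fingers close. It gives the time, the measured TCP pose, the force and the opening at its end, in the units of the state.
- robot.state(): the state, without advancing time (a new reading comes with each control period).
- robot.camera(name): name is "scene" or "top"; returns the picture (400x640x3 uint8, red, green, blue); there is no depth.
- robot.calibration(name): a dict with "fx", "fy", "cx", "cy" (pixels), "world_from_camera" (4x4, takes a point from camera to world coordinates). Camera axes: x right, y down, z forward; pixel columns grow to the right and rows downward; lengths in m; the calibration is good to about 2 mm. A picture is of the moment at which its call begins. calibration takes no time and is no camera call.
- robot.job_done(): hands the job in, once; it reports no verdict.
The state is a dict: "t": time; "joints": joint angles; "dq": joint speeds; "effort": joint torques, N m; "position": TCP position; "orientation": TCP orientation; "ft_force": force on the tool from outside, world axes, zero at the start; "wrist_torque": the same for the moment, N m; "opening": finger opening in m.
Only numpy, scipy, OpenCV 4.12 (cv2) and the standard library are available. Lean on these libraries where they do the work, as an engineer would, in place of code of your own. Each camera call takes 0.05 s, during which the arm holds its last target.

## Working session

There is one attempt and no reset: what is moved stays moved. The work goes in short steps, Python scripts to look and compute and a shell command to move; the robot and the scene stay as the last step left them, time stands still between calls to the robot, and variables do not carry over. Pictures are saved under pics/ and viewed, and the job is handed in when it is done.

```bash
mkdir -p pics; ls
python3 - <<'E'
from rig import robot
import cv2,numpy as np
np.set_printoptions(precision=4,suppress=True)
print(robot.state())
for n in ("scene","top"):
    cv2.imwrite(f"pics/{n}0.png",robot.camera(n)[:,:,::-1]); print(robot.calibration(n))
E
```

```text
pics
{'t': 0.0, 'joints': array([ 1.1855,  0.4267,  0.0739,  1.6066, -0.0341,  1.1108, -0.0671]), 'dq': array([ 0.0008,  0.0011, -0.0007,  0.0008,  0.0016, -0.0005, -0.0006]), 'effort': array([  0.0015, -94.9829,   3.7622, -46.3518,   0.0193,   0.01  ,
        -0.    ]), 'position': array([ 0.1576, -0.6559,  0.2496]), 'orientation': array([-0.0006,  0.9931,  0.1176, -0.0001]), 'ft_force': array([-0.9776,  0.4994, -0.104 ]), 'wrist_torque': array([-0.0707,  0.0045,  0.0301]), 'opening': 0.08555768631928208}
{'fx': 443.901026493943, 'fy': 443.901026493943, 'cx': 327.74891359852506, 'cy': 201.1570106841842, 'world_from_camera': array([[-0.5767,  0.4933, -0.6512,  1.1834],
       [ 0.8169,  0.3543, -0.4551,  0.403 ],
       [ 0.0062, -0.7944, -0.6073,  0.748 ],
       [ 0.    ,  0.    ,  0.    ,  1.    ]])}
{'fx': 442.3792750070514, 'fy': 442.3792750070514, 'cx': 327.7965897832388, 'cy': 198.40356237421395, 'world_from_camera': array([[ 0.0059, -0.9992,  0.0407,  0.4753],
       [-0.9999, -0.0054,  0.0124, -0.0948],
       [-0.0121, -0.0407, -0.9991,  1.2041],
       [ 0.    ,  0.    ,  0.    ,  1.    ]])}
```

View pics/scene0.png

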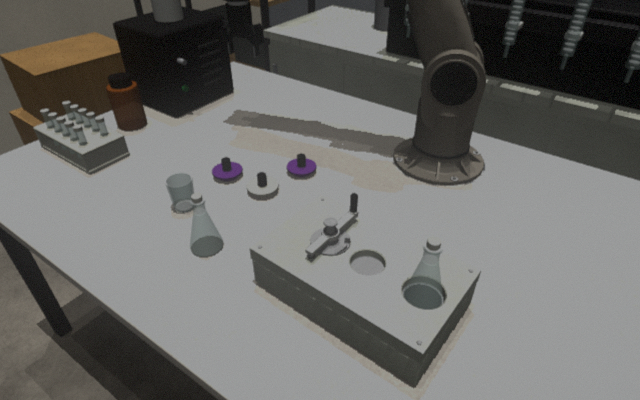

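View pics/top0.png

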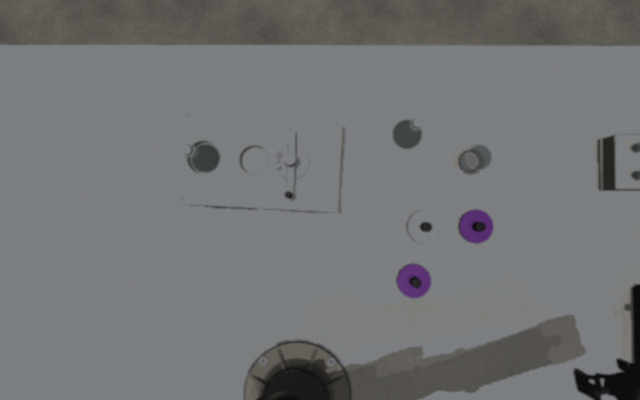

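Both views show the white cover with black knob at top (425,227) between two purple look-alikes. The bath has its pivot near (292,162), the empty well at (255,160), the flask at (204,157) and the grip at (290,195). I'll enlarge for precision.

```bash
cat > h.py <<'E'
import numpy as np,cv2
from rig import robot
np.set_printoptions(precision=4,suppress=True)
def ray(n,u,v):
    c=robot.calibration(n);T=c["world_from_camera"]
    d=T[:3,:3]@np.array([(u-c["cx"])/c["fx"],(v-c["cy"])/c["fy"],1]);return T[:3,3],d
def onz(n,u,v,z):
    o,d=ray(n,u,v);return o+d*(z-o[2])/d[2]
def proj(n,p):
    c=robot.calibration(n);T=c["world_from_camera"]
    q=T[:3,:3].T@(np.array(p)-T[:3,3]);return q[0]/q[2]*c["fx"]+c["cx"],q[1]/q[2]*c["fy"]+c["cy"]
def crop(src,x0,y0,x1,y1,k,out,g=1.0):
    a=cv2.imread(src)[y0:y1,x0:x1].astype(float);a=np.clip(a*g,0,255).astype(np.uint8)
    cv2.imwrite(out,cv2.resize(a,None,fx=k,fy=k,interpolation=cv2.INTER_CUBIC))
def shot(n,f):
    a=robot.camera(n)[:,:,::-1].copy();cv2.imwrite(f,a);return a
E
python3 - <<'E'
from h import *
crop("pics/top0.png",175,110,355,220,4.4,"pics/t1.png",1.6)
crop("pics/scene0.png",240,170,490,350,3.2,"pics/s1.png",1.5)
crop("pics/top0.png",385,190,505,300,5,"pics/t2.png",1.6)
crop("pics/scene0.png",200,140,330,210,6,"pics/s2.png",1.5)
E
```

```text
(no output)
```

View pics/t1.png

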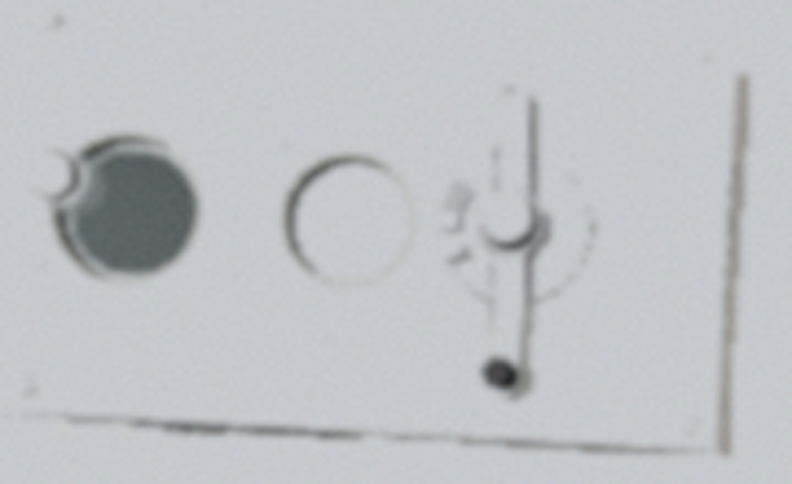

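View pics/s1.png

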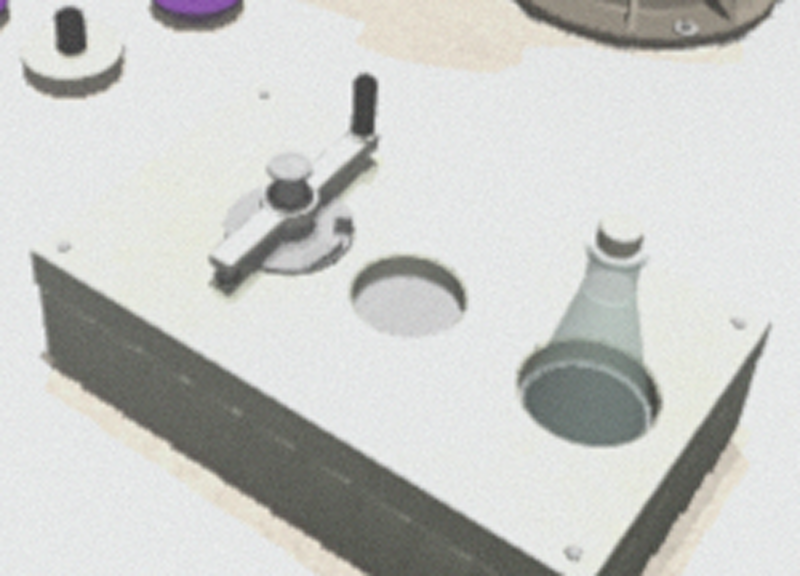

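View pics/t2.png

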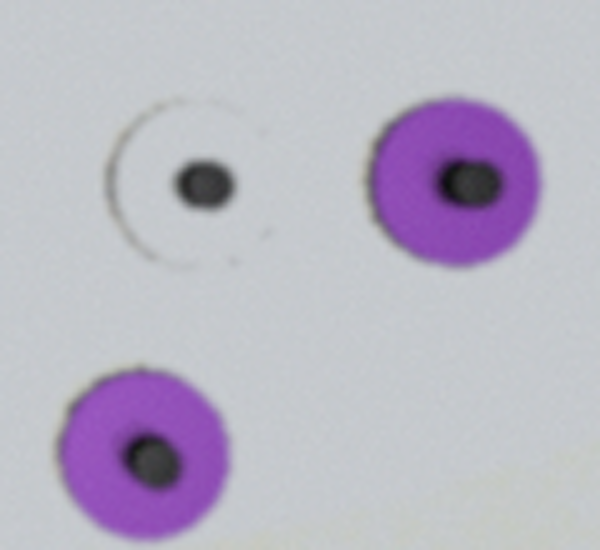

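View pics/s2.png

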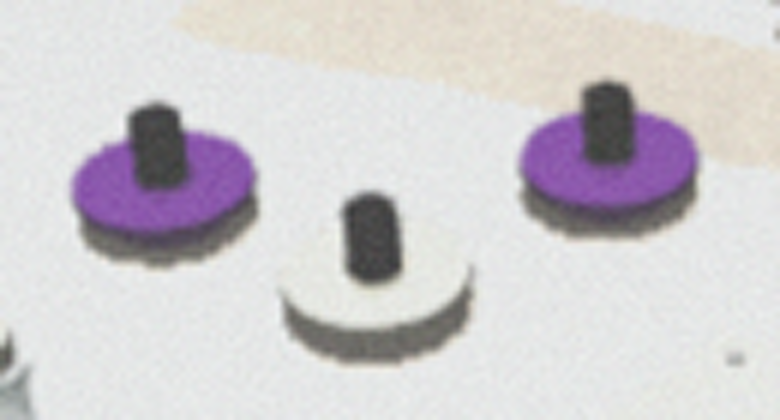

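Run:
```python
from h import *
def up(c,x0,y0,k): return x0+(c[0]+.5)/k-.5, y0+(c[1]+.5)/k-.5
T=lambda x,y: up((x,y),175,110,4.4); S=lambda x,y: up((x,y),240,170,3.2)
for z in (0.11,):
    print("well top",onz("top",*T(350,220),z),"scene",onz("scene",*S(409,296),z))
    for n,(a,b) in dict(L=(351,295),R=(467,295)).items(): print(n,onz("scene",*S(a,b),z))
    ps=[onz("top",*T(a,b),z) for a,b in ((58,20),(30,385),(692,428),(707,60))]; print("screws top",*ps)
    ps=[onz("scene",*S(a,b),z) for a,b in ((738,323),(264,95),(63,246),(573,552))]; print("screws scene",*ps)
    print("frontedge",onz("top",*T(10,413),z),onz("top",*T(725,452),z), onz("scene",*S(770,322),z),onz("scene",*S(33,250),z))
print("grip top",onz("top",*T(500,374),.163+.01),"scene grip",onz("scene",*S(365,103),.163))
print("post top",onz("top",*T(508,228),.165),onz("scene",*S(291,166),.165))
# knobs
a=cv2.imread("pics/top0.png");b=cv2.imread("pics/scene0.png")
for n,im,(x0,y0,x1,y1) in (("top",a,(412,212,440,245)),("scene",b,(252,168,274,192))):
    m=(im[y0:y1,x0:x1].max(2)<60).astype(np.uint8); k,l,s,c=cv2.connectedComponentsWithStats(m); i=1+np.argmax(s[1:,4]); p=c[i]+[x0,y0]
    print(n,s[i],p,onz(n,*p,.04))
# flange white
print(proj("top",[.39,-.3,.04]))
```

```text
well top [0.6154 0.1027 0.11  ] scene [0.6176 0.106  0.11  ]
L [0.6381 0.0759 0.11  ]
R [0.5957 0.1352 0.11  ]
screws top [0.729  0.2707 0.11  ] [0.521  0.2826 0.11  ] [ 0.4988 -0.0915  0.11  ] [ 0.7073 -0.0988  0.11  ]
screws scene [0.5196 0.2829 0.11  ] [ 0.5014 -0.09    0.11  ] [ 0.7098 -0.1011  0.11  ] [0.7281 0.2728 0.11  ]
frontedge [0.5051 0.2936 0.11  ] [ 0.4855 -0.1101  0.11  ] [0.5073 0.2987 0.11  ] [ 0.724  -0.1143  0.11  ]
grip top [0.5256 0.0104 0.173 ] scene grip [0.5254 0.0118 0.163 ]
post top [0.6044 0.0077 0.165 ] [0.6109 0.0103 0.165 ]
top [ 9 11 10  8 67] [425.4627 226.5522] [ 0.4502 -0.3367  0.04  ]
scene [ 6  5  8 14 95] [261.5368 179.2737] [ 0.4501 -0.3365  0.04  ]
(np.float64(411.46427328625276), np.float64(249.52631095803957))
```

```bash
python3 -m pendant '[[[0.73,0.8,0],[0,0,0]],[[0.73,0.8,0],[0,0,0]],[[0.73,0.8,0],[0,0,0]],[[0.73,0.8,0],[0,0,0]],[[0.73,0.8,0],[0,0,0]],[[0.73,0.8,0],[0,0,0]],[[0.73,0.8,0],[0,0,0]],[[0.73,0.8,0],[0,0,0]],[[0.73,0.8,0],[0,0,0]],[[0.73,0.8,0],[0,0,0]],[[0.73,0.8,0],[0,0,0]],[[0.73,0.8,0],[0,0,0]],[[0.73,0.8,0],[0,0,0]],[[0.73,0.8,0],[0,0,0]],[[0.73,0.8,0],[0,0,0]],[[0.73,0.8,0],[0,0,0]],[[0,0,0],[0,0,0]],[[0,0,0],[0,0,0]]]' -0.4 40
```

```text
t: 1.6
position: [0.4505, -0.335, 0.25]
orientation: [-0.0, 0.993, 0.119, -0.0]
ft_force: [-0.7, -0.3, 0.3]
opening: 0.0597
```

```bash
python3 -m pendant '[[[0,-0.07,-0.9],[0,0,0]],[[0,0,-1],[0,0,0]],[[0,0,-1],[0,0,0]],[[0,0,-1],[0,0,0]],[[0,0,-1],[0,0,0]],[[0,0,-1],[0,0,0]],[[0,0,-0.6],[0,0,0]],[[0,0,-0.5],[0,0,0]],[[0,0,-0.4],[0,0,0]],[[0,0,-0.3],[0,0,0]],[[0,0,-0.2],[0,0,0]],[[0,0,-0.1],[0,0,0]],[[0,0,0],[0,0,0]],[[0,0,0],[0,0,0]]]'
python3 - <<'E'
from h import *
shot("scene","pics/s3.png");shot("top","pics/t3.png")
crop("pics/scene0.png",0,0,1,1,1,"pics/x.png")
crop("pics/scene0.png",0,0,1,1,1,"pics/x.png")
crop("pics/s3.png",190,80,350,220,4.5,"pics/s3c.png",1.5)
E
```

```text
t: 2.77
position: [0.4499, -0.3382, 0.0508]
orientation: [0.0, 0.993, 0.118, 0.0]
ft_force: [-0.4, 0.1, -0.3]
opening: 0.0596
```

View pics/s3c.png

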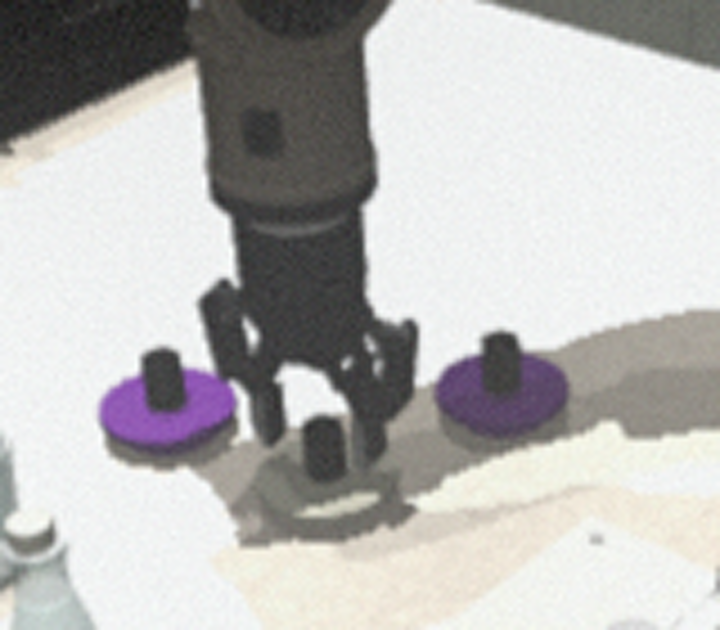

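The fingers straddle the white cover's knob (knob at crop (323,447)), clear of both purple ones. I'll go down a little and close.

```bash
python3 -m pendant '[[[0,0.04,-0.16],[0,0,0]],[[0,0,0],[0,0,0]]]'; python3 -m pendant '[[[0,0,0],[0,0,0]],[[0,0,0],[0,0,0]],[[0,0,0],[0,0,0]],[[0,0,0],[0,0,0]],[[0,0,0],[0,0,0]],[[0,0,0],[0,0,0]],[[0,0,0],[0,0,0]],[[0,0,0],[0,0,0]]]' 1 60
```

```text
t: 3.03
position: [0.4496, -0.3368, 0.0461]
orientation: [-0.0, 0.993, 0.118, 0.0]
ft_force: [-0.4, 0.8, -0.4]
opening: 0.0595
t: 3.7
position: [0.4497, -0.337, 0.0465]
orientation: [0.0, 0.993, 0.118, 0.0]
ft_force: [-2.3, 2.4, 5.7]
opening: 0.0242
```

```bash
python3 -m pendant '[[[0,0,0.2],[0,0,0]],[[0,0,0.5],[0,0,0]],[[0,0,0.8],[0,0,0]],[[0,0,1],[0,0,0]],[[0,0,1],[0,0,0]],[[0,0,1],[0,0,0]],[[0,0,1],[0,0,0]],[[0,0,1],[0,0,0]],[[0,0,0.8],[0,0,0]],[[0,0,0.5],[0,0,0]],[[0,0,0.3],[0,0,0]],[[0,0,0],[0,0,0]],[[0,0,0],[0,0,0]],[[0,0,0],[0,0,0]]]'
python3 - <<'E'
from h import *
shot("scene","pics/s4.png")
crop("pics/s4.png",190,40,350,180,4.5,"pics/s4c.png",1.5);print(robot.state()["position"])
E
```

```text
t: 4.87
position: [0.4492, -0.3367, 0.2479]
orientation: [-0.0, 0.993, 0.118, -0.001]
ft_force: [0.2, -0.2, -2.7]
opening: 0.0247
[ 0.4492 -0.3367  0.2478]
```

View pics/s4c.png

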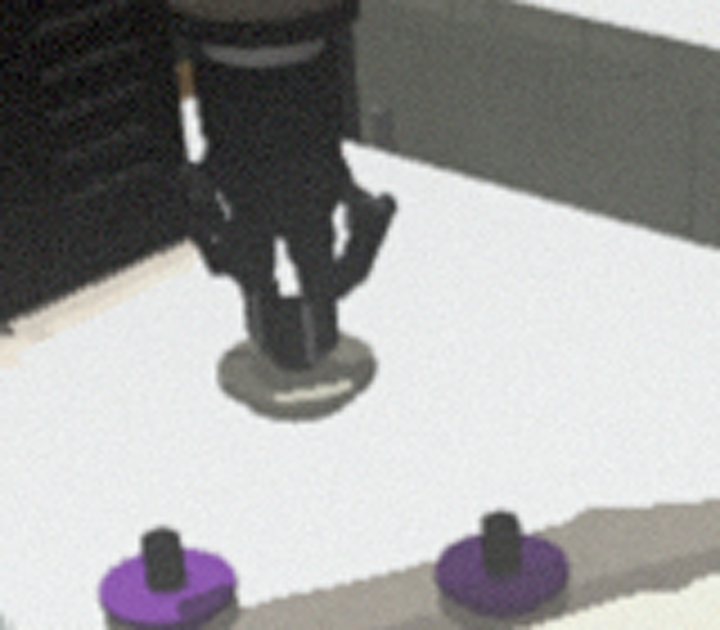

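The cover is held level, at crop (298,375). I'll raise it and carry it over the well.

```bash
python3 -m pendant '[[[0.332,0.5,0.4],[0,0,0]],[[0.332,0.8,0.4],[0,0,0]],[[0.332,0.9,0.4],[0,0,0]],[[0.332,1,0],[0,0,0]],[[0.332,1,0],[0,0,0]],[[0.332,1,0],[0,0,0]],[[0.332,1,0],[0,0,0]],[[0.332,1,0],[0,0,0]],[[0.332,1,0],[0,0,0]],[[0.332,1,0],[0,0,0]],[[0.332,1,0],[0,0,0]],[[0.332,1,0],[0,0,0]],[[0.332,1,0],[0,0,0]],[[0.332,1,0],[0,0,0]],[[0.332,1,0],[0,0,0]],[[0.332,1,0],[0,0,0]],[[0.332,0.9,0],[0,0,0]],[[0.332,0.8,0],[0,0,0]],[[0.332,0.5,0],[0,0,0]],[[0.332,0.23,0],[0,0,0]]]'
python3 -m pendant '[[[0,0,0],[0,0,0]],[[0,0,0],[0,0,0]],[[0,0,0],[0,0,0]]]'
python3 - <<'E'
from h import *
shot("top","pics/t5.png");shot("scene","pics/s5.png")
crop("pics/s5.png",290,60,490,320,2.3,"pics/s5c.png",1.5);print(robot.state()["position"])
crop("pics/t5.png",175,90,355,220,4.4,"pics/t5c.png",1.6)
E
```

```text
t: 6.58
position: [0.6158, 0.1058, 0.2779]
orientation: [-0.0, 0.993, 0.119, -0.001]
ft_force: [-0.6, 0.6, -4.3]
opening: 0.0245
t: 6.83
position: [0.6155, 0.1023, 0.2784]
orientation: [0.0, 0.993, 0.117, -0.0]
ft_force: [0.2, -0.1, -3.3]
opening: 0.0245
[0.6155 0.1024 0.2788]
```

View pics/s5c.png

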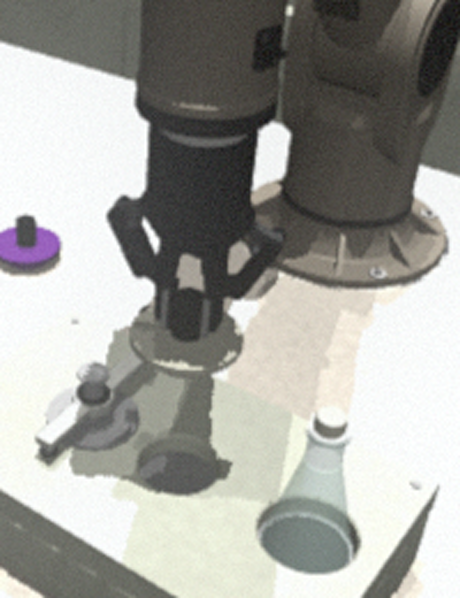

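View pics/t5c.png

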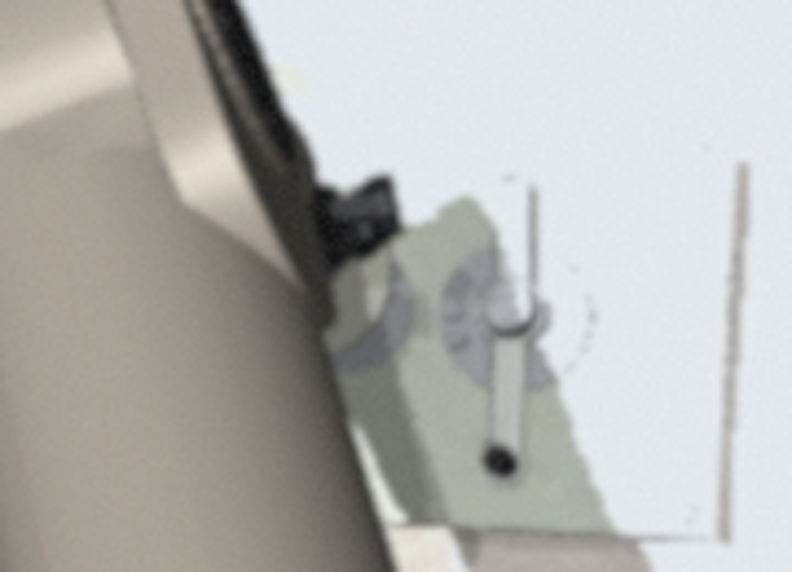

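```bash
python3 -m pendant '[[[0,0.05,-0.4],[0,0,0]],[[0,0,-0.8],[0,0,0]],[[0,0,-1],[0,0,0]],[[0,0,-0.9],[0,0,0]],[[0,0,-0.7],[0,0,0]],[[0,0,-0.5],[0,0,0]],[[0,0,-0.3],[0,0,0]],[[0,0,0],[0,0,0]],[[0,0,0],[0,0,0]],[[0,0,0],[0,0,0]]]'
python3 - <<'E'
from h import *
shot("scene","pics/s6.png")
crop("pics/s6.png",310,190,430,300,6.4,"pics/s6c.png",1.7);print(robot.state()["position"])
E
```

```text
t: 7.77
position: [0.6162, 0.1051, 0.1649]
orientation: [-0.0, 0.993, 0.118, 0.001]
ft_force: [-0.9, -0.2, -2.1]
opening: 0.0245
[0.6163 0.1051 0.165 ]
```

View pics/s6c.png

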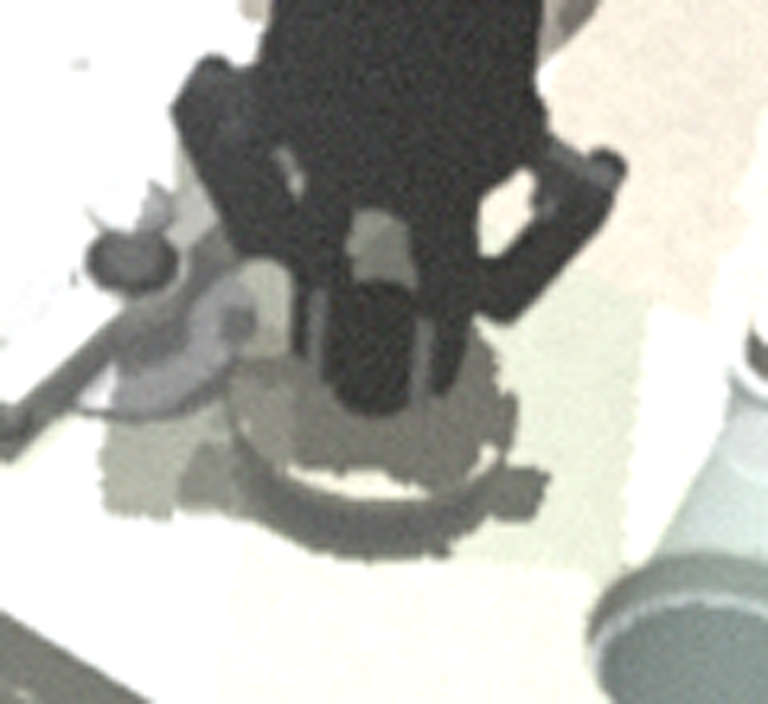

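Run:
```python
from h import *
p=robot.state()["position"]
for d in (-.003,0,.003): 
    q=proj("scene",[p[0]+d,p[1],.148]); print(d,[(q[0]-310+.5)*6.4,(q[1]-190+.5)*6.4])
q=proj("scene",[p[0],p[1],.1407]);print("knob base",[(q[0]-310+.5)*6.4,(q[1]-190+.5)*6.4])
# well centre crop predicted for candidate
for w in ((.6154,.1027),(.6160,.104),(.6151,.1034),(.6172,.1058)):
    q=proj("scene",[*w,.11]);print(w,q)
# flange ellipse: bottom-most point, left,right prediction
t=np.linspace(0,2*np.pi,200)
for z in (.1187+.008+.007,):
    z=p[2]-.0063-.018
    P=np.array([proj("scene",[p[0]+.045*np.cos(a),p[1]+.045*np.sin(a),z]) for a in t]);P=(P-[310,190]+.5)*6.4
    print(P.min(0),P.max(0))
```

```text
-0.003 [np.float64(383.36723660566827), np.float64(367.47370626684096)]
0 [np.float64(378.31168335525257), np.float64(372.96880426626706)]
0.003 [np.float64(373.2333556429378), np.float64(378.48865680665534)]
knob base [np.float64(376.8376036013528), np.float64(390.3123480797038)]
(0.6154, 0.1027) (np.float64(366.63927629288935), np.float64(260.8336273610795))
(0.616, 0.104) (np.float64(367.0379434935773), np.float64(261.2753453303948))
(0.6151, 0.1034) (np.float64(367.0145324285915), np.float64(260.8915175731496))
(0.6172, 0.1058) (np.float64(367.4961020615666), np.float64(261.9956462851075))
[230.4641 292.6261] [524.0049 496.542 ]
```

```bash
python3 -m pendant '[[[-0.04,-0.02,-0.1],[0,0,0]],[[0,0,-0.1],[0,0,0]],[[0,0,-0.1],[0,0,0]],[[0,0,-0.1],[0,0,0]],[[0,0,-0.1],[0,0,0]],[[0,0,0],[0,0,0]],[[0,0,0],[0,0,0]]]'; python3 -m pendant '[[[0,0,-0.06],[0,0,0]],[[0,0,-0.06],[0,0,0]],[[0,0,0],[0,0,0]]]'
```

```text
t: 8.4
position: [0.6146, 0.1045, 0.1511]
orientation: [-0.0, 0.993, 0.118, -0.0]
ft_force: [0.2, 0.1, -2.8]
opening: 0.0243
t: 8.65
position: [0.6145, 0.1045, 0.148]
orientation: [-0.0, 0.993, 0.118, -0.0]
ft_force: [-0.6, -0.9, -3.8]
opening: 0.0246
```

It is about 8 mm into the well with no contact force, so I'll carry on down.

```bash
python3 -m pendant '[[[0,0,-0.06],[0,0,0]],[[0,0,-0.06],[0,0,0]],[[0,0,-0.06],[0,0,0]],[[0,0,0],[0,0,0]],[[0,0,0],[0,0,0]]]'; python3 -m pendant '[[[0,0,-0.06],[0,0,0]],[[0,0,0],[0,0,0]]]'
```

```text
t: 9.07
position: [0.6146, 0.1045, 0.1437]
orientation: [-0.0, 0.993, 0.118, -0.0]
ft_force: [0.2, 0.3, -3.5]
opening: 0.0241
t: 9.23
position: [0.6148, 0.1045, 0.1426]
orientation: [-0.0, 0.993, 0.118, 0.0]
ft_force: [-0.6, -0.2, 0.0]
opening: 0.0245
```

```bash
python3 -m pendant '[[[0,0,-0.04],[0,0,0]],[[0,0,0],[0,0,0]]]'; python3 -m pendant '[[[0,0,0],[0,0,0]],[[0,0,0],[0,0,0]],[[0,0,0],[0,0,0]],[[0,0,0],[0,0,0]],[[0,0,0],[0,0,0]]]' -0.2 40
```

```text
t: 9.4
position: [0.6149, 0.1046, 0.1425]
orientation: [0.0, 0.993, 0.118, 0.0]
ft_force: [-8.0, -1.0, 15.0]
opening: 0.0246
t: 9.82
position: [0.6147, 0.1045, 0.1412]
orientation: [-0.0, 0.993, 0.118, -0.0]
ft_force: [-0.2, -0.7, -0.3]
opening: 0.0515
```

```bash
python3 -m pendant '[[[0,0,0.2],[0,0,0]],[[0,0,0.4],[0,0,0]],[[0,0,0.8],[0,0,0]],[[0,0,1],[0,0,0]],[[0,0,1],[0,0,0]],[[-0.6,-0.8,0.6],[0,0,0]],[[-0.8,-1,0],[0,0,0]],[[-0.8,-1,0],[0,0,0]],[[-0.8,-1,0],[0,0,0]],[[-0.6,-0.4,0],[0,0,0]],[[0,0,0],[0,0,0]],[[0,0,0],[0,0,0]]]'
python3 - <<'E'
from h import *
shot("scene","pics/s7.png");shot("top","pics/t7.png")
crop("pics/s7.png",290,170,450,320,5,"pics/s7c.png",1.6);print(robot.state()["position"])
crop("pics/t7.png",175,90,355,220,4.4,"pics/t7c.png",1.6)
E
```

```text
t: 10.82
position: [0.5246, -0.0011, 0.2426]
orientation: [0.0, 0.993, 0.117, 0.001]
ft_force: [0.9, -0.4, 0.1]
opening: 0.051
[0.5253 0.0001 0.2421]
```

View pics/s7c.png

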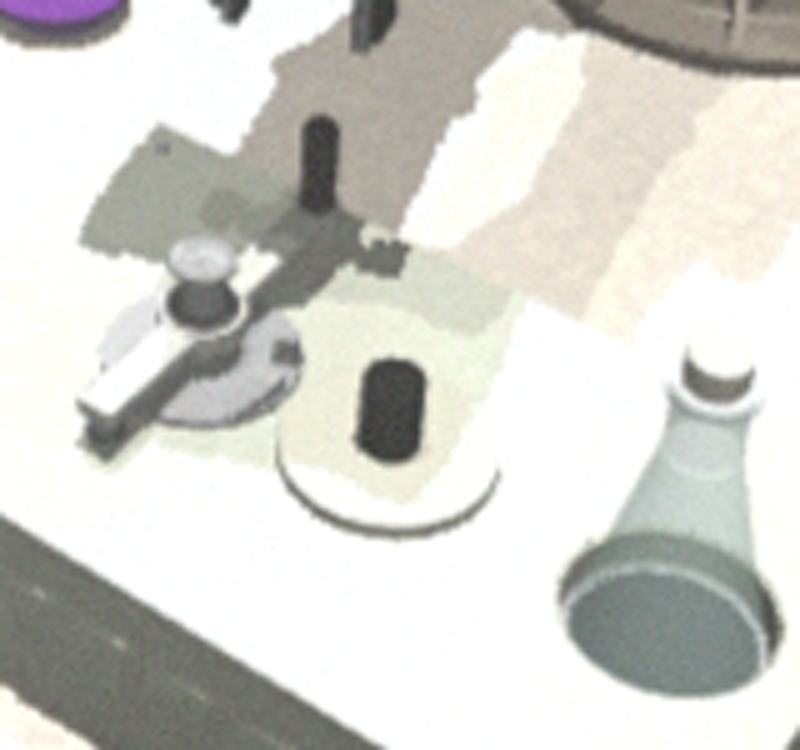

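View pics/t7c.png

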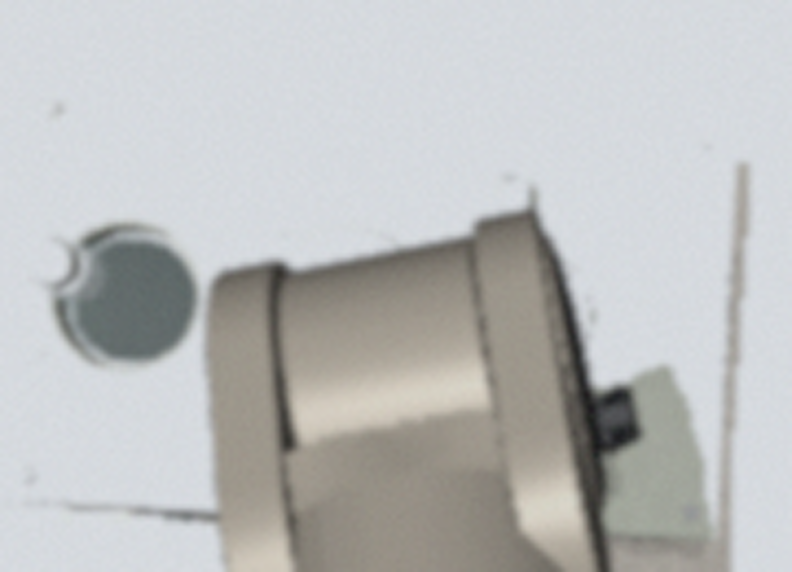

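Run:
```python
from h import *
c=np.array([.6172,.1058]) # well centre as the scene camera saw it
t=np.linspace(0,2*np.pi,200)
f=lambda P:(np.array(P)-[290,170]+.5)*5
for z,r in((.11,.045),(.118,.045),(.118,.013),(.154,.013)):
    P=f([proj("scene",[c[0]+r*np.cos(a),c[1]+r*np.sin(a),z]) for a in t]);print(z,r,P.min(0),P.max(0))
```

```text
0.11 0.045 [277.9063 385.3244] [502.6512 546.0746]
0.118 0.045 [278.5049 371.2265] [504.489 531.71 ]
0.118 0.013 [358.6004 425.3573] [423.8354 471.6502]
0.154 0.013 [363.4014 359.4885] [430.2937 405.3739]
```

The flange looks evenly seated in the scene view, with an even rim shadow at crop (390,535). I'll move aside so the top camera can confirm height and centring.

```bash
python3 -m pendant '[[[0,-0.8,0],[0,0,0]],[[0,-1,0],[0,0,0]],[[0,-1,0],[0,0,0]],[[0,-1,0],[0,0,0]],[[0,-1,0],[0,0,0]],[[0,-1,0],[0,0,0]],[[0,-0.8,0],[0,0,0]],[[0,0,0],[0,0,0]]]'
python3 - <<'E'
from h import *
shot("top","pics/t8.png");shot("scene","pics/s8.png")
print(robot.state()["position"])
crop("pics/t8.png",175,90,355,220,4.4,"pics/t8c.png",1.6)
R={}
for n,f,(x0,y0,x1,y1) in (("top","pics/t8.png",(235,140,275,180)),("scene","pics/s8.png",(355,235,382,270))):
    im=cv2.imread(f)[y0:y1,x0:x1];m=(im.max(2)<70).astype(np.uint8); k,l,s,c=cv2.connectedComponentsWithStats(m); i=1+np.argmax(s[1:,4]); p=c[i]+[x0,y0]
    R[n]=p;print(n,s[i],p,onz(n,*p,.136))
o1,d1=ray("top",*R["top"]);o2,d2=ray("scene",*R["scene"])
A=np.c_[d1,-d2];k=np.linalg.lstsq(A,o2-o1,rcond=None)[0];print(o1+d1*k[0],o2+d2*k[1])
E
```

```text
t: 11.58
position: [0.5251, -0.1691, 0.2412]
orientation: [0.0, 0.993, 0.116, -0.0]
ft_force: [-0.8, -0.9, 0.5]
opening: 0.0511
[ 0.5253 -0.1654  0.2411]
top [12 13 11 11 93] [252. 158.] [0.616  0.1033 0.136 ]
scene [  7   7  13  20 220] [367.9955 251.6545] [0.6152 0.1039 0.136 ]
[0.616  0.1032 0.1362] [0.6155 0.104  0.1363]
```

View pics/t8c.png

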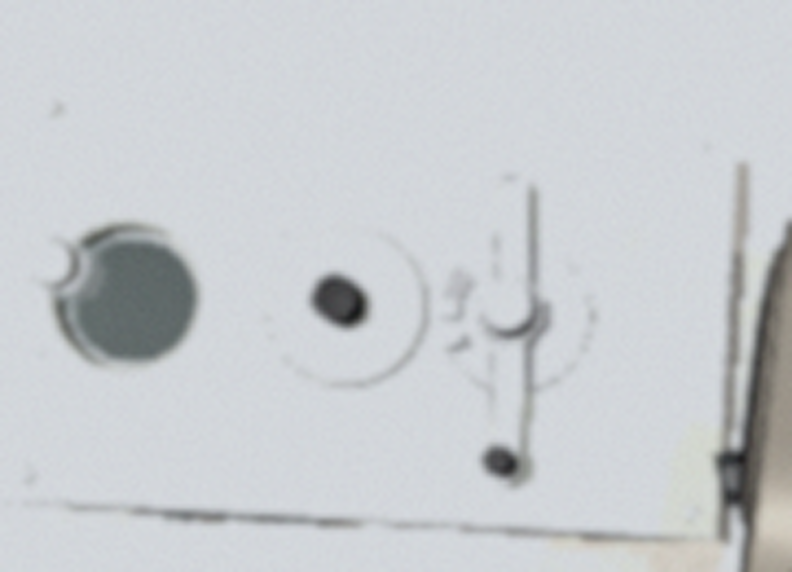

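The two views triangulate the knob's middle to (0.6158, 0.1036, 0.136), so the cover is home and centred. Next I'll cage the grip loosely.

```bash
python3 -m pendant '[[[0,0.6,0],[0,0,0]],[[0,1,0],[0,0,0]],[[0,1,0],[0,0,0]],[[0,1,0],[0,0,0]],[[0,1,0],[0,0,0]],[[0,1,0],[0,0,0]],[[0,0.9,0],[0,0,0]],[[0,0.56,0],[0,0,0]],[[0,0,0],[0,0,0]],[[0,0,0],[0,0,0]],[[0,0,0],[0,0,0]]]' 0.2 20
python3 - <<'E'
from h import *
shot("scene","pics/s9.png");print(robot.state()["position"])
crop("pics/s9.png",270,120,430,270,5,"pics/s9c.png",1.6)
E
```

```text
t: 12.6
position: [0.5247, 0.0112, 0.2413]
orientation: [-0.0, 0.993, 0.118, -0.0]
ft_force: [0.5, 0.2, -0.1]
opening: 0.034
[0.5247 0.0107 0.2413]
```

View pics/s9c.png

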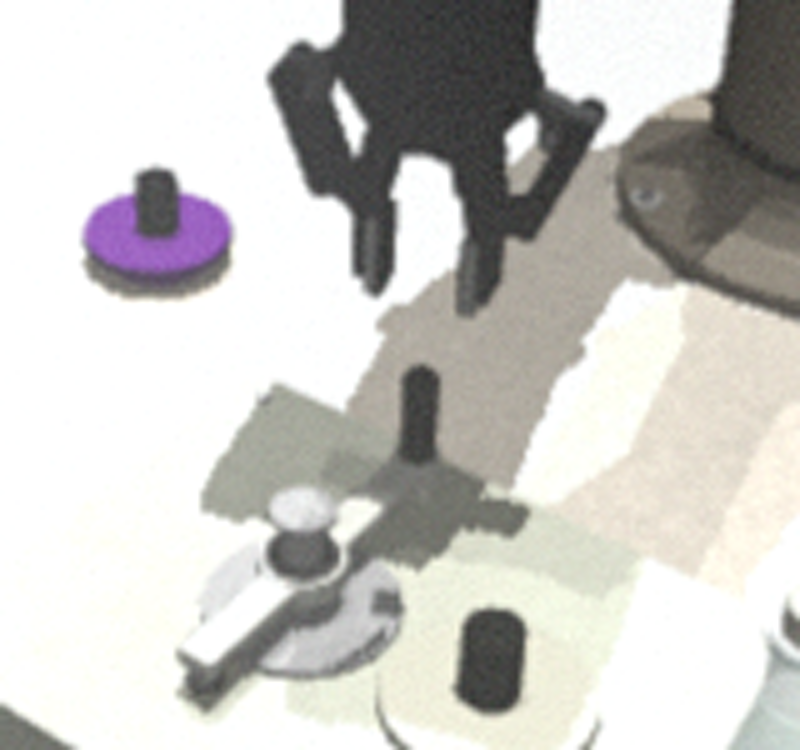

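The open fingers (crop (375,290) and (470,310)) are centred over the grip post (420,370). I'll go down over it.

```bash
python3 -m pendant '[[[0.03,0,-0.5],[0,0,0]],[[0,0,-0.8],[0,0,0]],[[0,0,-0.6],[0,0,0]],[[0,0,-0.5],[0,0,0]],[[0,0,-0.3],[0,0,0]],[[0,0,-0.2],[0,0,0]],[[0,0,0],[0,0,0]],[[0,0,0],[0,0,0]],[[0,0,0],[0,0,0]]]'
python3 - <<'E'
from h import *
shot("scene","pics/s10.png");print(robot.state()["position"],robot.state()["ft_force"])
crop("pics/s10.png",270,120,430,270,5,"pics/s10c.png",1.6)
P=np.array([.6106,.0087])
for t in np.arange(0,2.01,.1): print(round(t,2),P-.085*np.array([np.cos(t),np.sin(t)]))
E
```

```text
t: 13.4
position: [0.5258, 0.0109, 0.1695]
orientation: [0.0, 0.993, 0.118, 0.0]
ft_force: [0.6, -0.1, 0.1]
opening: 0.0343
[0.5258 0.0109 0.1695] [ 0.6506  0.0293 -0.6648]
0.0 [0.5256 0.0087]
0.1 [0.526  0.0002]
0.2 [ 0.5273 -0.0082]
0.3 [ 0.5294 -0.0164]
0.4 [ 0.5323 -0.0244]
0.5 [ 0.536  -0.0321]
0.6 [ 0.5404 -0.0393]
0.7 [ 0.5456 -0.0461]
0.8 [ 0.5514 -0.0523]
0.9 [ 0.5578 -0.0579]
1.0 [ 0.5647 -0.0628]
1.1 [ 0.572  -0.0671]
1.2 [ 0.5798 -0.0705]
1.3 [ 0.5879 -0.0732]
1.4 [ 0.5962 -0.0751]
1.5 [ 0.6046 -0.0761]
1.6 [ 0.6131 -0.0763]
1.7 [ 0.6216 -0.0756]
1.8 [ 0.6299 -0.0741]
1.9 [ 0.6381 -0.0717]
2.0 [ 0.646  -0.0686]
```

View pics/s10c.png

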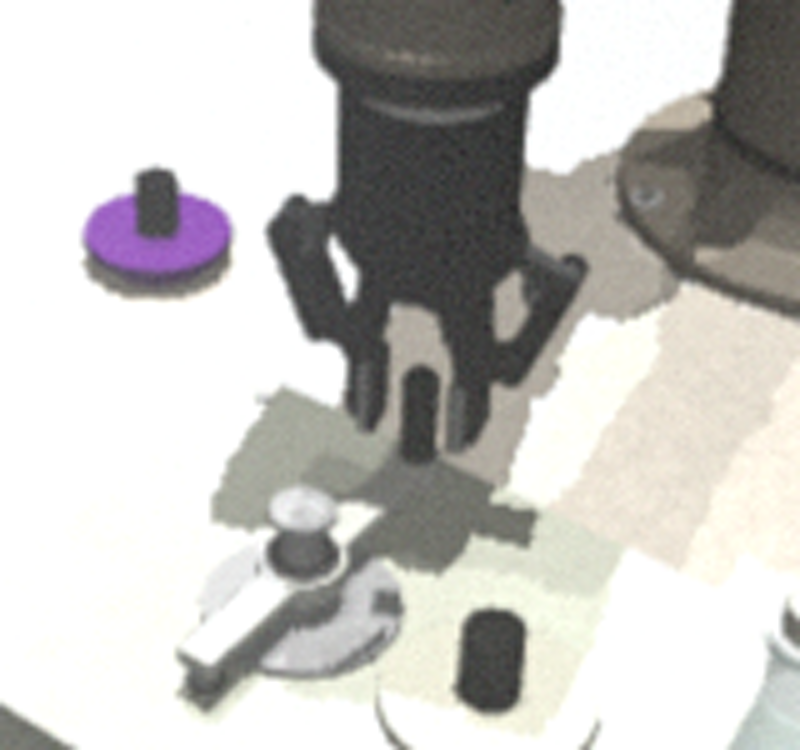

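```bash
python3 -m pendant '[[[0,-0.15,0],[0,0,0]],[[0.02,-0.24,0],[0,0,0]],[[0.04,-0.24,0],[0,0,0.16]],[[0.04,-0.24,0],[0,0,0.32]],[[0.05,-0.22,0],[0,0,0.32]]]'
python3 -m pendant '[[[0.06,-0.16,0],[0,0,0.6]],[[0.06,-0.16,0],[0,0,0.6]]]'
python3 -m pendant '[[[0.07,-0.155,0],[0,0,0.6]],[[0.08,-0.15,0],[0,0,0.6]]]'
```

```text
t: 13.87
position: [0.5291, -0.0173, 0.1689]
orientation: [0.0, 0.989, 0.15, -0.0]
ft_force: [-1.6, 1.0, 0.5]
opening: 0.0343
t: 14.03
position: [0.5321, -0.0253, 0.1688]
orientation: [0.0, 0.98, 0.198, -0.0]
ft_force: [0.3, 0.5, 0.0]
opening: 0.0343
t: 14.2
position: [0.536, -0.0329, 0.1689]
orientation: [0.0, 0.97, 0.245, -0.0]
ft_force: [-0.4, 0.2, -0.7]
opening: 0.0342
```

```bash
python3 -m pendant '[[[0.09,-0.145,0],[0,0,0.62]],[[0.09,-0.145,0],[0,0,0.62]]]'
python3 -m pendant '[[[0.1,-0.135,0],[0,0,0.62]],[[0.105,-0.135,0],[0,0,0.62]]]'
python3 - <<'E'
from h import *
shot("scene","pics/s11.png");print(robot.state()["position"],robot.state()["ft_force"])
crop("pics/s11.png",270,120,430,270,5,"pics/s11c.png",1.6)
E
```

```text
t: 14.37
position: [0.5405, -0.0401, 0.1688]
orientation: [0.0, 0.956, 0.292, -0.0]
ft_force: [-0.3, 1.1, -0.2]
opening: 0.0345
t: 14.53
position: [0.5457, -0.0468, 0.1689]
orientation: [0.0, 0.941, 0.339, 0.0]
ft_force: [-0.1, 1.5, -1.3]
opening: 0.034
[ 0.5461 -0.0475  0.1688] [-0.0379  0.0407  0.2507]
```

View pics/s11c.png

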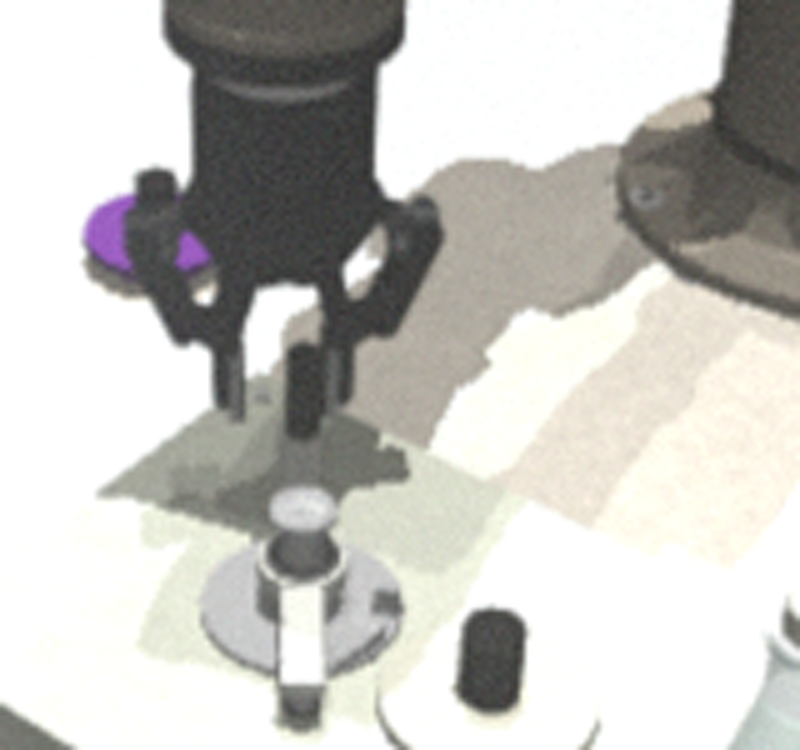

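The handle (grip at crop (302,390)) follows the right-hand finger and has not reached the ramp yet.

```bash
python3 -m pendant '[[[0.11,-0.13,0],[0,0,0.62]],[[0.115,-0.125,0],[0,0,0.62]]]'
python3 -m pendant '[[[0.125,-0.115,0],[0,0,0.62]],[[0.13,-0.11,0],[0,0,0.62]]]'
python3 -m pendant '[[[0.135,-0.1,0],[0,0,0.62]],[[0.14,-0.1,0],[0,0,0.62]]]'
python3 - <<'E'
from h import *
shot("scene","pics/s12.png");print(robot.state()["position"],robot.state()["ft_force"])
crop("pics/s12.png",270,120,430,270,5,"pics/s12c.png",1.6)
E
```

```text
t: 14.75
position: [0.5511, -0.0529, 0.1689]
orientation: [-0.0, 0.923, 0.385, -0.0]
ft_force: [0.3, 0.9, 0.7]
opening: 0.034
t: 14.92
position: [0.5576, -0.0585, 0.1688]
orientation: [-0.0, 0.903, 0.43, -0.0]
ft_force: [0.5, 0.8, 0.7]
opening: 0.0342
t: 15.08
position: [0.5642, -0.0634, 0.1687]
orientation: [-0.0, 0.88, 0.475, -0.0]
ft_force: [-2.6, 2.1, -2.5]
opening: 0.0341
[ 0.5646 -0.0639  0.1686] [-1.8765  1.0429 -1.9809]
```

View pics/s12c.png

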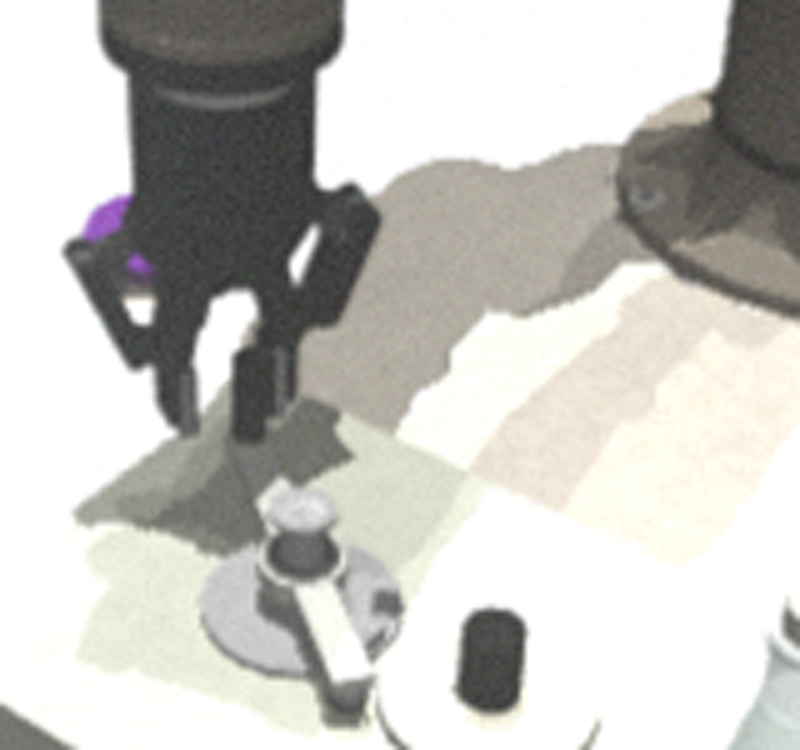

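The force is rising, so the handle has reached the ramp (about 0.95 rad). I'll keep the steps small.

```bash
python3 -m pendant '[[[0.145,-0.09,0],[0,0,0.62]],[[0.148,-0.082,0],[0,0,0.62]]]'
python3 -m pendant '[[[0.15,-0.073,0],[0,0,0.62]],[[0.155,-0.065,0],[0,0,0.62]]]'
python3 -m pendant '[[[0.16,-0.058,0],[0,0,0.62]],[[0.163,-0.05,0],[0,0,0.62]]]'
python3 - <<'E'
from h import *
shot("scene","pics/s13.png");print(robot.state()["position"],robot.state()["ft_force"],robot.state()["joints"])
crop("pics/s13.png",270,120,430,270,5,"pics/s13c.png",1.6)
E
```

```text
t: 15.3
position: [0.5709, -0.0675, 0.1685]
orientation: [-0.001, 0.856, 0.517, -0.001]
ft_force: [-5.5, 2.5, 1.3]
opening: 0.0342
t: 15.47
position: [0.5785, -0.0712, 0.1686]
orientation: [-0.0, 0.829, 0.559, -0.001]
ft_force: [-7.6, 0.5, 3.3]
opening: 0.0344
t: 15.63
position: [0.5865, -0.074, 0.1686]
orientation: [-0.0, 0.8, 0.599, -0.001]
ft_force: [-8.3, 1.1, 5.8]
opening: 0.0339
[ 0.587  -0.0742  0.1686] [-5.7175  0.1967  4.0664] [ 0.4216  0.4244 -0.5117  1.8465  0.2532  0.9374 -0.4852]
```

View pics/s13c.png

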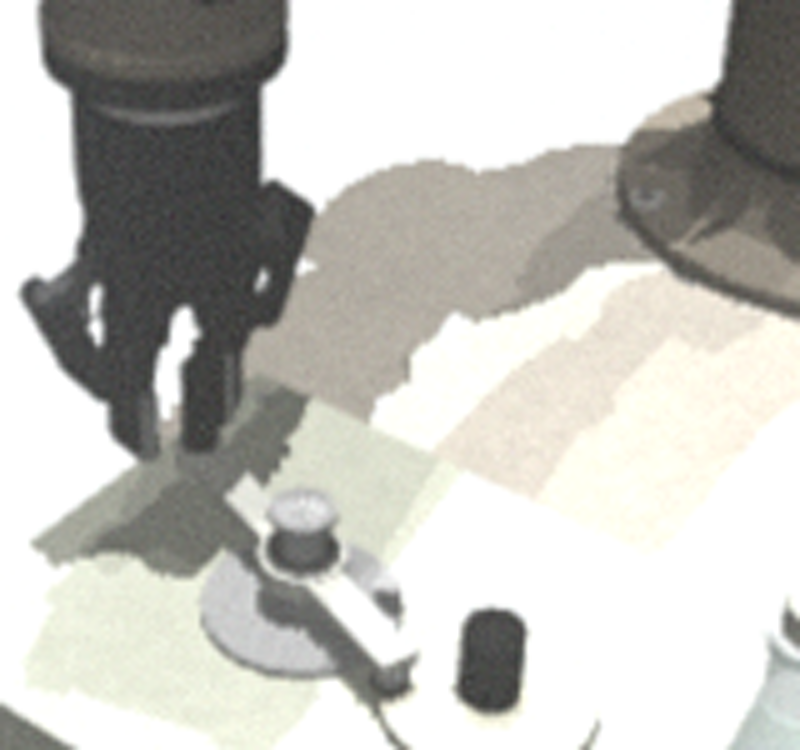

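```bash
python3 -m pendant '[[[0.165,-0.042,0],[0,0,0.62]],[[0.167,-0.034,0],[0,0,0.62]]]'
python3 -m pendant '[[[0.168,-0.026,0],[0,0,0.62]],[[0.17,-0.018,0],[0,0,0.62]]]'
python3 - <<'E'
from h import *
shot("scene","pics/s14.png");print(robot.state()["position"],robot.state()["ft_force"])
crop("pics/s14.png",270,120,430,270,5,"pics/s14c.png",1.6)
E
```

```text
t: 15.85
position: [0.595, -0.0758, 0.1687]
orientation: [-0.0, 0.77, 0.638, -0.001]
ft_force: [-5.4, 0.1, 2.9]
opening: 0.0342
t: 16.02
position: [0.6035, -0.077, 0.1686]
orientation: [-0.0, 0.737, 0.676, -0.001]
ft_force: [-3.0, 0.1, 1.5]
opening: 0.0338
[ 0.6045 -0.0771  0.1687] [-1.554  -0.1039  1.017 ]
```

View pics/s14c.png

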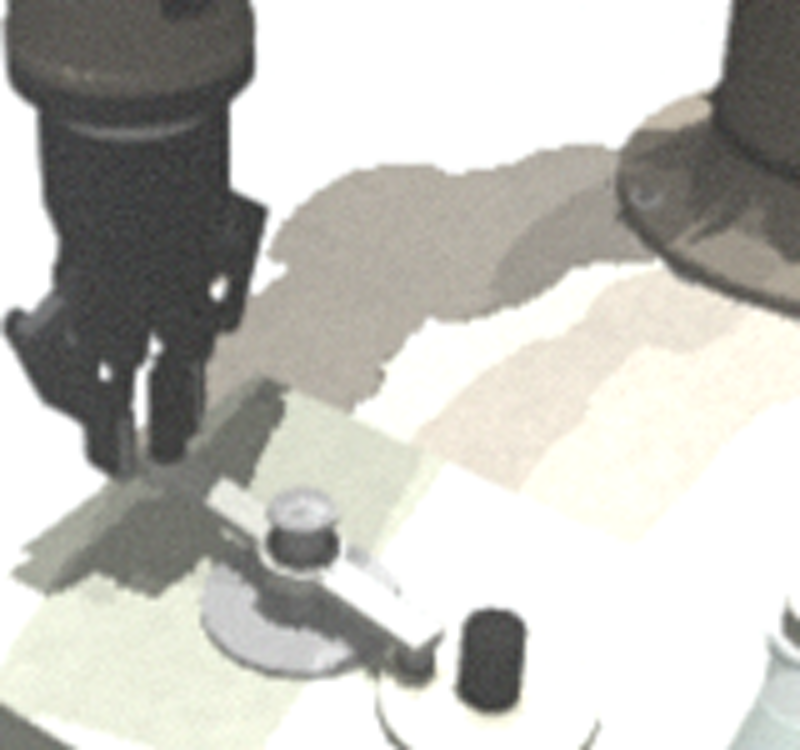

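The force is falling, so the handle is on the level part (foot over the flange at crop (415,655)). Now small steps, feeling for the drop.

```bash
for i in 1; do :; done; python3 -m pendant '[[[0.085,-0.005,0],[0,0,0.31]],[[0.085,-0.003,0],[0,0,0.31]],[[0,0,0],[0,0,0]]]'
python3 -m pendant '[[[0.085,0,0],[0,0,0.31]],[[0.085,0.001,0],[0,0,0.31]],[[0,0,0],[0,0,0]]]'
python3 -m pendant '[[[0.085,0.003,0],[0,0,0.31]],[[0,0,0],[0,0,0]]]'
```

```text
t: 16.32
position: [0.6087, -0.0768, 0.1688]
orientation: [0.0, 0.72, 0.694, 0.0]
ft_force: [1.5, 1.1, 0.7]
opening: 0.0342
t: 16.57
position: [0.613, -0.0765, 0.1688]
orientation: [-0.0, 0.702, 0.712, 0.0]
ft_force: [0.7, -0.0, -0.4]
opening: 0.0341
t: 16.73
position: [0.6151, -0.0764, 0.1688]
orientation: [0.0, 0.693, 0.721, 0.0]
ft_force: [0.7, 0.3, -0.7]
opening: 0.0342
```

```bash
python3 -m pendant '[[[0.085,0.006,0],[0,0,0.31]],[[0,0,0],[0,0,0]]]'
python3 -m pendant '[[[0.085,0.008,0],[0,0,0.31]],[[0,0,0],[0,0,0]]]'
python3 - <<'E'
from h import *
shot("scene","pics/s15.png");print(robot.state()["position"],robot.state()["ft_force"])
crop("pics/s15.png",270,120,430,270,5,"pics/s15c.png",1.6)
E
```

```text
t: 16.9
position: [0.6173, -0.0762, 0.1688]
orientation: [0.0, 0.684, 0.729, 0.0]
ft_force: [-0.9, -0.6, -0.3]
opening: 0.0345
t: 17.07
position: [0.6194, -0.0761, 0.1689]
orientation: [0.0, 0.675, 0.738, 0.0]
ft_force: [0.7, 0.5, 0.3]
opening: 0.0344
[ 0.6193 -0.0761  0.1688] [ 0.7092  0.3493 -0.6342]
```

View pics/s15c.png

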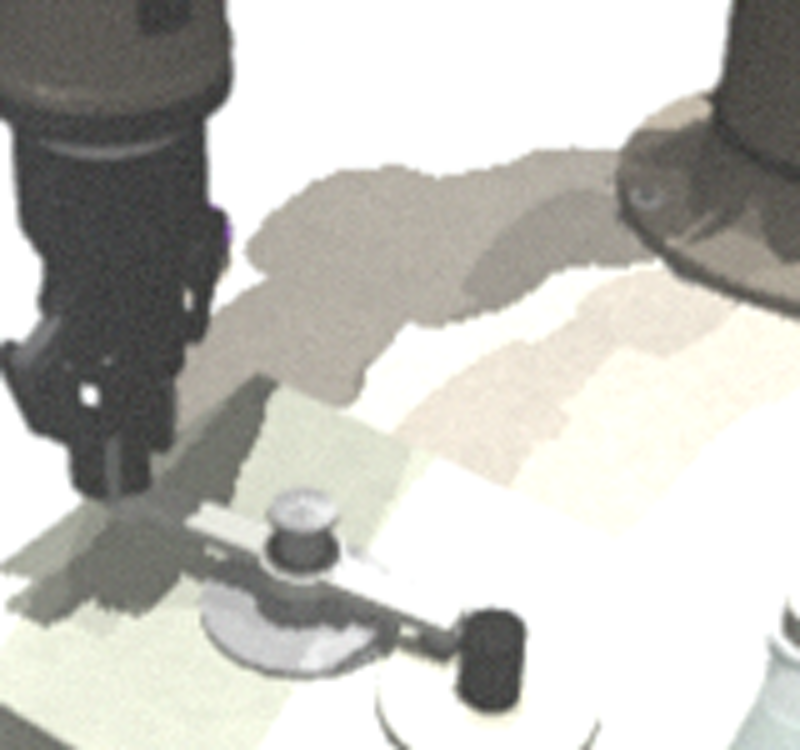

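Run:
```python
from h import *
for f in (12,13,14,15): crop(f"pics/s{f}.png",305,205,372,265,5.9,f"pics/z{f}.png",1.7)
a=[cv2.imread(f"pics/z{f}.png") for f in (12,13,14,15)]
cv2.imwrite("pics/z.png",cv2.resize(np.vstack([np.hstack(a[:2]),np.hstack(a[2:])]),(790,600*a[0].shape[0]*2//(a[0].shape[0]*2)) if 0 else None,fx=.84,fy=.84) )
P=np.array([.6106,.0087])
for t in np.arange(1.2,2.0,.1):
    e=np.array([np.cos(t),np.sin(t)])
    for h in (.137,.143):
        q=[(np.array(proj("scene",[*(P+s*e),h]))-[270,120]+.5)*5 for s in (-.07,.07)]; print(round(t,2),h,*q, end=' ')
    print()
```

```text
1.2 0.137 [212.9679 471.0866] [400.3824 657.9737] 1.2 0.143 [212.758  460.3727] [400.932  646.9059] 
1.3 0.137 [199.7645 477.0303] [414.1655 650.7466] 1.3 0.143 [199.5039 466.3019] [414.7703 639.6906] 
1.4 0.137 [187.4439 483.8115] [426.6679 642.6289] 1.4 0.143 [187.1355 473.0669] [427.3218 631.5864] 
1.5 0.137 [176.1247 491.3805] [437.7644 633.7236] 1.5 0.143 [175.7717 480.6182] [438.461  622.6961] 
1.6 0.137 [165.9204 499.6803] [447.3508 624.141 ] 1.6 0.143 [165.5267 488.899 ] [448.0831 613.1299] 
1.7 0.137 [156.939  508.6462] [455.3439 613.9969] 1.7 0.143 [156.5087 497.8448] [456.1049 603.0034] 
1.8 0.137 [149.2816 518.2061] [461.6826 603.4099] 1.8 0.143 [148.8192 507.3837] [462.465  592.4354] 
1.9 0.137 [143.0407 528.2802] [466.3266 592.5006] 1.9 0.143 [142.5515 517.4362] [467.1231 581.5459]
```

View pics/z.png

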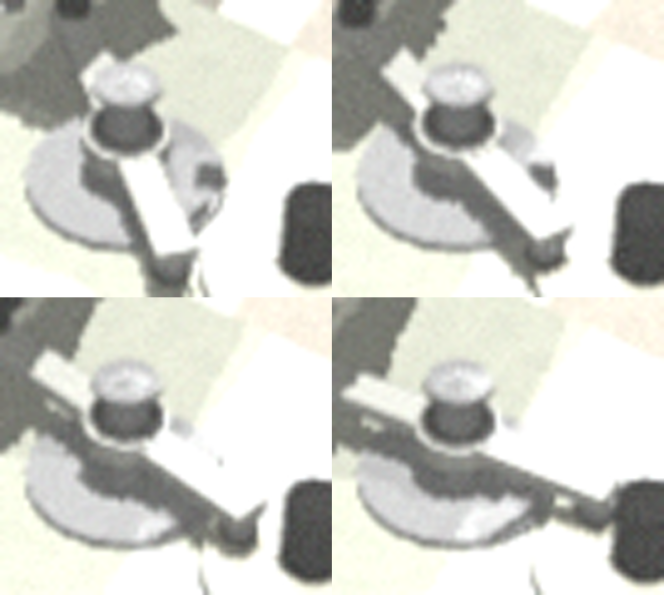

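At this point the lever is near 1.65 rad, still following the finger, with no stop felt. I'll continue in small steps.

```bash
python3 -m pendant '[[[0.085,0.01,0],[0,0,0.31]],[[0,0,0],[0,0,0]]]'
python3 -m pendant '[[[0.085,0.012,0],[0,0,0.31]],[[0,0,0],[0,0,0]]]'
python3 -m pendant '[[[0.06,0.009,0],[0,0,0.22]],[[0,0,0],[0,0,0]]]'
python3 - <<'E'
from h import *
shot("scene","pics/s16.png");print(robot.state()["position"],robot.state()["ft_force"])
crop("pics/s15.png",305,205,372,265,5.9,"pics/z15.png",1.7);crop("pics/s16.png",305,205,372,265,5.9,"pics/z16.png",1.7)
cv2.imwrite("pics/zb.png",np.hstack([cv2.imread("pics/z15.png"),cv2.imread("pics/z16.png")]))
E
```

```text
t: 17.28
position: [0.6215, -0.0758, 0.1689]
orientation: [0.0, 0.666, 0.746, 0.0]
ft_force: [-0.4, 0.5, -0.5]
opening: 0.0344
t: 17.45
position: [0.6236, -0.0755, 0.1688]
orientation: [0.0, 0.657, 0.754, 0.0]
ft_force: [-0.0, -0.7, 0.6]
opening: 0.0342
t: 17.62
position: [0.625, -0.0753, 0.1688]
orientation: [-0.0, 0.65, 0.76, 0.0]
ft_force: [0.5, -0.0, -0.5]
opening: 0.0343
[ 0.6249 -0.0753  0.1688] [-0.6844 -0.2918 -0.2667]
```

View pics/zb.png

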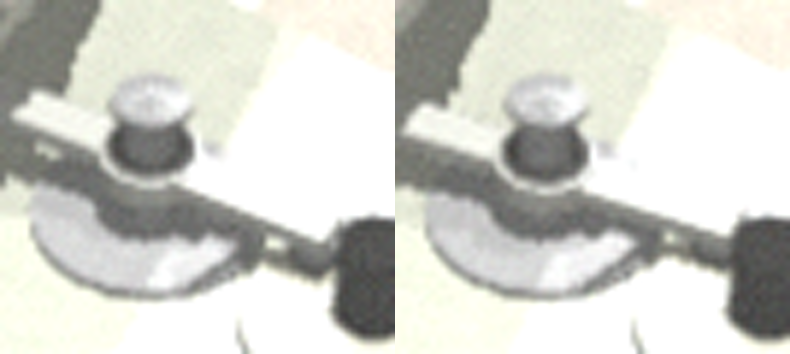

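```bash
python3 -m pendant '[[[0.06,0.01,0],[0,0,0.22]],[[0,0,0],[0,0,0]]]'
python3 -m pendant '[[[0.06,0.01,0],[0,0,0.22]],[[0,0,0],[0,0,0]]]'
python3 -m pendant '[[[0.06,0.011,0],[0,0,0.22]],[[0,0,0],[0,0,0]]]'
python3 -m pendant '[[[0.06,0.012,0],[0,0,0.22]],[[0,0,0],[0,0,0]]]'
python3 - <<'E'
from h import *
shot("scene","pics/s17.png");print(robot.state()["position"],robot.state()["ft_force"])
crop("pics/s17.png",305,205,372,265,5.9,"pics/z17.png",1.7)
cv2.imwrite("pics/zb2.png",np.hstack([cv2.imread("pics/z16.png"),cv2.imread("pics/z17.png")]))
E
```

```text
t: 17.83
position: [0.6265, -0.0751, 0.1688]
orientation: [0.0, 0.643, 0.766, 0.0]
ft_force: [-0.3, 0.3, -0.9]
opening: 0.0343
t: 18.0
position: [0.628, -0.0748, 0.1688]
orientation: [0.0, 0.637, 0.771, 0.0]
ft_force: [-0.1, -0.8, -0.2]
opening: 0.0346
t: 18.17
position: [0.6295, -0.0745, 0.1688]
orientation: [0.0, 0.63, 0.777, 0.0]
ft_force: [-1.0, 0.4, 0.6]
opening: 0.0342
t: 18.33
position: [0.631, -0.0742, 0.1688]
orientation: [-0.0, 0.623, 0.782, 0.0]
ft_force: [-0.4, -0.2, -0.0]
opening: 0.0338
[ 0.6309 -0.0742  0.1688] [ 0.6059 -0.0872 -0.9747]
```

View pics/zb2.png

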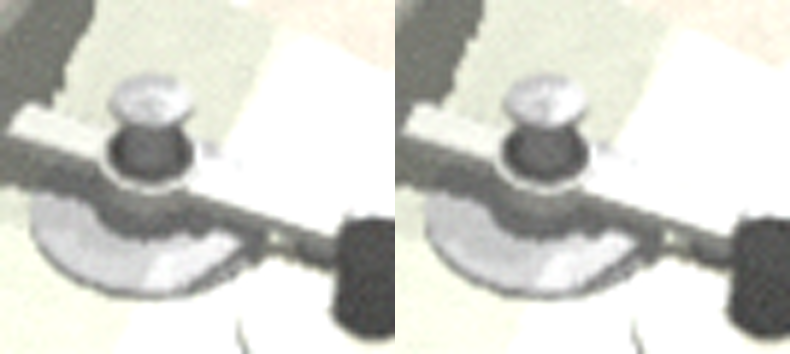

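Between these two pictures the handle did not move while the finger advanced 6 mm without force. The boss ring also sits lower, as it did before the ramp, so it looks dropped. I'll back off slightly, rise clear and check.

```bash
python3 -m pendant '[[[-0.12,-0.02,0],[0,0,0]],[[0,0,0],[0,0,0]],[[0,0,0.3],[0,0,0]],[[0,0,0.6],[0,0,0]],[[0,0,0.9],[0,0,0]],[[0,0,1],[0,0,0]],[[0,-0.7,0.4],[0,0,0]],[[-0.3,-1,0],[0,0,0]],[[-0.3,-1,0],[0,0,0]],[[-0.3,-1,0],[0,0,0]],[[-0.3,-1,0],[0,0,0]],[[0,-1,0],[0,0,0]],[[0,-0.5,0],[0,0,0]],[[0,0,0],[0,0,0]],[[0,0,0],[0,0,0]]]'
python3 - <<'E'
from h import *
a=shot("scene","pics/s18.png");b=shot("top","pics/t18.png");print(robot.state()["position"],robot.state()["ft_force"])
crop("pics/s18.png",270,130,430,270,4.9,"pics/s18c.png",1.6)
crop("pics/t18.png",175,90,375,220,3.9,"pics/t18c.png",1.6)
E
```

```text
t: 19.63
position: [0.5979, -0.2297, 0.249]
orientation: [-0.0, 0.624, 0.781, 0.0]
ft_force: [0.2, 1.4, 0.5]
opening: 0.0341
[ 0.5982 -0.2282  0.249 ] [ 0.1215 -0.1517  1.2159]
```

View pics/s18c.png

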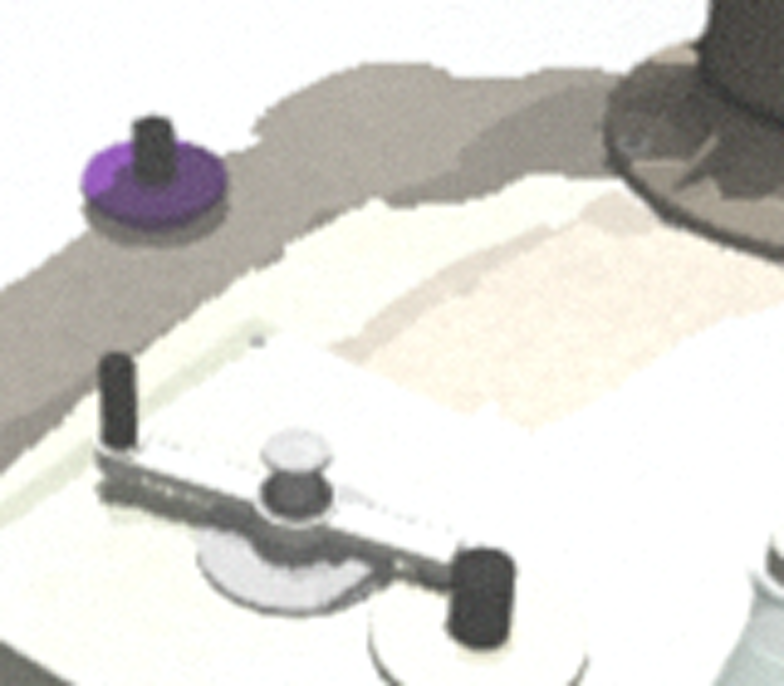

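View pics/t18c.png

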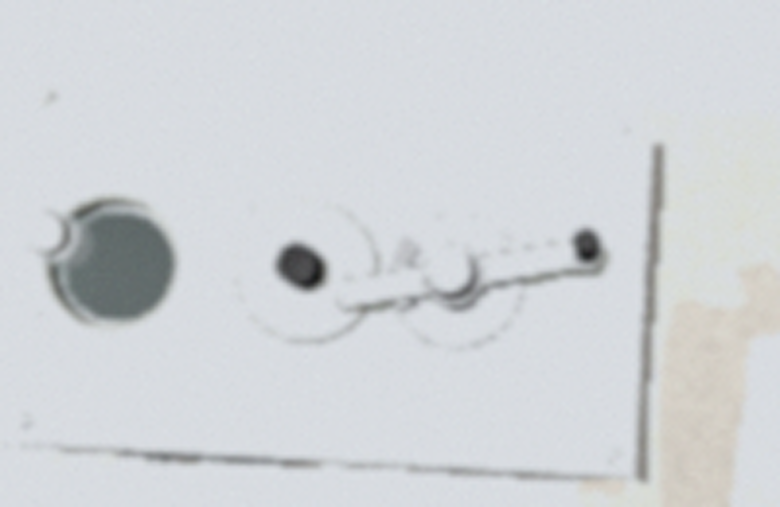

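Clear view: the lever lies over the flange, grip at scene crop (118,400) and top crop (588,246). I'll triangulate the grip's and knob's heights against the start.

Run:
```python
from h import *
def cen(f,box):
    x0,y0,x1,y1=box;im=cv2.imread(f)[y0:y1,x0:x1];m=(im.max(2)<70).astype(np.uint8);k,l,s,c=cv2.connectedComponentsWithStats(m);i=1+np.argmax(s[1:,4]);return c[i]+[x0,y0],s[i]
def tri(t,s):
    o1,d1=ray("top",*t);o2,d2=ray("scene",*s);k=np.linalg.lstsq(np.c_[d1,-d2],o2-o1,rcond=None)[0];return (o1+d1*k[0]+o2+d2*k[1])/2,o1+d1*k[0]-o2-d2*k[1]
for n,ft,bt,fs,bs in (("grip start","top0",(280,185,305,205),"scene0",(345,188,362,215)),("grip now","t18",(318,145,332,160),"s18",(287,198,302,224)),("knob","t18",(240,145,262,170),"s18",(358,238,378,266))):
    t,a=cen(f"pics/{ft}.png",bt);s,b=cen(f"pics/{fs}.png",bs);print(n,t,a,s,b,*tri(t,s))
    if 'grip' in n:
        p=tri(t,s)[0][:2]-[.6106,.0087];print(np.hypot(*p),np.arctan2(-p[1],-p[0])+.054)
```

```text
grip start [288.7714 194.6   ] [ 5  7  8  6 35] [353.4444 202.6574] [  5   6   8  18 108] [0.5259 0.0109 0.1607] [ 0.0006 -0.0009 -0.0001]
0.08469762538201003 0.028118565265935938
grip now [325.0882 153.0294] [ 5  5  6  7 34] [293.6457 211.315 ] [  3   4   8  20 127] [ 0.6252 -0.0748  0.1612] [ 0. -0.  0.]
0.08476836635175411 1.798410638480448
knob [252.0326 158.0543] [ 7  8 11 11 92] [367.3517 251.3644] [  0   4  17  20 236] [0.6158 0.1029 0.1368] [-0.0002  0.0002  0.    ]
```

The grip height is back to its starting value (0.1612 against 0.1607 m; on the cam it would be about 6 mm higher). The handle reads 1.80 rad, and the cover is still home.

Run:
```python
from rig import robot
print(robot.state()["t"],robot.job_done())
```

```text
the job is handed in; nothing more can be done
19.7333 None
```

The cover is in the empty well and the handle has been turned over its cam into the notch and let go. I handed the job in at 19.7 s of the 64 s allowed; no verdict was reported.

- **Cover:** in the last pictures the knob's middle is at about (0.616, 0.103, 0.137) m. The well's centre measured about (0.616, 0.104) m, with 0.136 m as the home height. That puts it within 1 mm of both, and the flange looks flat. While seating it, one short press peaked at 15 N down with 8 N sideways, and this eased when I let go.
- **Handle:** I pushed it with a loose finger cage. The ramp began near 0.95 rad and took 6–10 N in all at the grip, more than the 2–6 N you gave. That reading includes friction between the finger and the rising post.
- **Notch:** I did not feel the drop as a force. I saw it when the lever settled lower and stopped while the finger moved on freely. The final angle is about 1.80 rad. Grip height is 0.161 m, the same as at the start; on the cam it would be about 6 mm higher.
- **Hand-in state:** the arm was clear of everything. I never pushed against the end stop, and I saw no sign of the glassware being touched.

The checks did not disagree, but heights from the cameras are only good to about 1–2 mm, about the size of the 1.5 mm limit on the handle's drop.

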